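# Lock down the indexing head, then click the dividing plate to its third stop

## Task

Fasten the green indexing head first: press its red captive knob down against the spring and, keeping it down, turn it clockwise as far as it goes, so that its brass lugs catch under the hooks and stay there. Then take the black indexing knob and turn it clockwise from home, counting the detent clicks, to the third stop and no further; finish with the gripper still holding the black knob at the third stop, not let go. Leave the loose things lying about where they are.

Things in the scene. Friction and masses are not known exactly. Their poses are not given: they have to be found in the camera images.
- index_head: Indexing head on the table: green bed plate 150 (x) x 250 (y) x 12 mm thick, fixed; origin at the centre of its underside on the table, z up. The red captive knob's axis is upright at y = -75 mm, the black indexing knob's at y = +65 mm. A spring-plunger housing, 36 mm high, stands before the dividing plate, reaching to x = -85 mm. It does not move when handled.
- lock_grip (a point): Point to grip on the red captive knob: on its upright axis, 82 mm above the table when the knob is up (it goes down with the knob). The grip is a bar 44 mm long along the point's x, 14 mm thick along its y, reaching 9 mm above the point and 24 mm below it to a round flange 40 mm across. The point turns with the knob.
- lock_push (a joint): How far the red knob is pushed down, m: 0 up, 0.009 at the bottom. A spring pushes it up with about 5.5 N at the top and 11 N at the bottom. Pushed more than 0.006, its two brass lugs (along the bar's length) pass below the hooks; caught under the hooks it stays at about 0.006 by itself.
- lock_turn (a joint): Turn of the red knob, rad, growing clockwise from above; 0 to 1.2 (hard stop, about 70 degrees). While the knob is up the lugs strike the hooks' sides at about 0.3; pushed down it turns freely to 1.2. It starts between 0 and 0.2.
- index_bar: Black indexing knob on top of the dividing plate, turning with it: a flange 40 mm across and on it a bar 44 mm long (x), 14 mm thick (y), top 93 mm above the table. Origin on the upright turning axis under the flange, 54 mm above the table. Below it lies a pale punched plastic cap 62 mm across clamped on a scalloped aluminium plate 92 mm across.
- index_grip (a point): Point to grip on the black indexing knob: on its upright axis, 84 mm above the table; the bar runs along the point's x, its flats face y; 9 mm of bar above the point, 24 mm below. The point turns with the knob.
- index_knob (a joint): Turn of the black knob and dividing plate, rad, growing clockwise from above: 0 at the home stop, where it starts. A spring ball clicks into a notch every 24 degrees (0.419 rad): first stop 0.419, second 0.838, third 1.257; two more stops follow, to 2.09. Each notch takes about 0.2 N m to leave, and past half way the plate is pulled into the next one.
- nut_0: Hexagon nut 24 x 27 x 13 mm lying on the bed plate between the two knobs, toward the far edge; origin under its centre. Loose, leave alone.
- guide_bush: Steel flanged bush 44 mm across, 36 mm high, standing on the table just behind the bed plate; origin under its centre. Loose, leave alone.
- spare_punch: Stepped steel punch 38 mm across, 58 mm high, standing on the table behind the head; origin under its centre. Loose, leave alone.
- bolt_1: Steel bolt 57 mm high standing on its head behind the head; origin under its centre. Loose, leave alone.
- pliers: Pliers with red handles, 51 x 175 x 12 mm, lying at the left; origin under the centre. Loose, leave alone.
- cap_1: Pale punched plastic cap 62 mm across, 15 mm high, on the table at the right; origin under its centre. Loose, leave alone.

How it is judged:
On the way:
1. the red captive knob is pushed down and turned fully under its hooks (value of joint lock_push above 0.0045 m and value of joint lock_turn above 1 rad), for 0.2 s.
At the end, for the whole second after the job is handed in: The red knob is caught under its hooks (more than 4.5 mm down, turned more than 1.0 rad); the black knob stands still at the third stop (1.257 rad, within 0.1 rad) and the fingers hold its bar with more than 3 N (all of step 1 and value of joint index_knob between 1.1567 and 1.3567 rad and velocity of joint index_knob between -0.1 and 0.1 rad/s and contact force between the fingers and index_bar above 3 N); the arm keeps its last pose, push and grip.
It fails at once if the black knob is turned past the third stop (more than half way to the fourth) (value of joint index_knob above 1.46615 rad).
It fails at once if the black knob is turned off home while the red knob is not yet locked down (value of joint index_knob above 0.20945 rad and (value of joint lock_push below 0.004 m or value of joint lock_turn below 0.9 rad)).
It fails at once if a loose thing is moved more than 30 mm (distance of any of nut_0, guide_bush, spare_punch, bolt_1, pliers, cap_1 from where it was at the start of the episode above 0.03 m).
It also fails if it takes over 48 s, if anything falls off the work surface, if the arm or the gripper's body presses on something with over 40 N, if the wrist force passes 120 N, or if a joint passes its speed limit or range.

## Robot

A 6-joint arm with a two-finger parallel gripper is mounted at the origin on a cart in front of the work surface, level with it; the furniture and walls round the work are solid. World frame = base frame: x ahead of the robot, y to its left, z up, the work surface at z = 0. Lengths are in m, angles in rad, forces in N, time in s.
With the tool pointing down it reaches from about 0.375 to 0.975 m from the base axis. Payload 3.8 kg.
Tool frame: the origin (TCP) lies at the very end of the fingers, on their centre line; the grasp point (between the pads) lies 19 mm behind it; z points along the fingers, y is the line along which they close (so a half turn about z gives the same grasp; the last joint's range is limited). The gripper opens to 85 mm and grips with 20 to 120 N. Pads are 22 mm wide; open, the fingers measure 114 mm over their backs; the gripper's body (76 mm by 85 mm) begins 54 mm behind the grasp point. The pads swing forward as they close: fully open they stand 13 mm farther back than shut.
Start: joints at [-1.184, 0.264, 1.604, -0, 1.274, -0.037], TCP at [0.278, -0.615, 0.231] pointing down, gripper open.
Joint ranges: [-2.63, 2.63], [-0.94, 2.18], [0.31, 2.57], [-1.31, 4.45], [0, 2.66], [-2.55, 2.55]. Speed limits (rad/s): [2.57, 2.57, 3.14, 3.14, 3.14, 3.14].

## Interface

Orientations are given as a rotation vector (axis times angle).
In Python, from workcell import bot gives the robot as it stands.
- The arm moves only by the shell command python3 -m creep 'ROWS' [FORCE]. ROWS is JSON, a list of rows, each a list of 5 numbers: the shift along the tool's x, y, z in units of 0.05 m (1.0 is 0.05 m), then the turn about the tool's z in units of 0.1 rad (1.0 is 0.1 rad), then the opening, from 0 (shut) to 1 (fully open). In form: [[tx, ty, tz, spin, hand], ...]. A call has 1 to 20 rows; each row shifts and turns the commanded pose from where the row before left it, along the tool's axes as they then stand; what a row does not reach is not made up. A row lasts 1/8 s, in which the tool goes at most 62.5 mm and 10.7 degrees, less where a joint would pass 70% of its speed; a pose out of reach is approached as far as the arm can. A call with a number of a shift or a turn outside -1 to 1 is refused whole. A call with a gripper value outside its range is refused whole. The fingers move at their own pace and stop on an object; FORCE is the grip in N (left out, the last holds). Time passes only in rows, so rows that do not move let the fingers close. It gives the time, the measured TCP pose, the force, the opening and the grip force at its end, in the units of the state.
- bot.read_state(): the state, without advancing time (a new reading comes with each control period).
- bot.read_camera(name): name is "side" or "top"; returns a dict with "pixels" (400x640x3 uint8, red, green, blue), "vfov" (degrees; the focal length in pixels is half the picture's height over the tangent of half this angle, whatever the lens; pixels are square), "cx", "cy" (the principal point, pixels), "world_to_cam" (4x4, takes a point from world to camera coordinates). Camera axes: x right, y down, z forward; pixel columns grow to the right and rows downward; lengths in m; the calibration is good to about 2 mm. A picture is of the moment at which its call begins. There is no depth.
- bot.finish_job(): hands the job in; it is judged then, once.
Trained networks look in a picture, given as the dict that the camera call returned (one of the last four; its "shot" number tells which), for a name from the list of things; names that differ only in an ending like _2 or _b are one class to them, and where a whole thing is asked for, a point or a joint stands for the part that bears it (a point fixed in the world has none). Each returns a list of dicts, best first, with "score" (0 to 1); they miss things now and then, are a little off and sometimes report something else, mostly with a low value. They report only what shows in the picture. A call takes as long as a camera call.
- bot.look_for(target, picture): "bbox" ([left, top, right, bottom] in pixels, round what is visible of it).
- bot.regions_of(target, picture): "mask" (400x640 bool, what is visible of it) and "bbox" ([left, top, right, bottom] in pixels, round what is visible of it).
The state is a dict: "time": time; "q": joint angles; "joint_vel": joint speeds; "joint_torque": joint torques, N m; "tool_pos": TCP position; "tcp_rot": TCP orientation; "wrist_force": force on the tool from outside, world axes, zero at the start; "torque": the same for the moment, N m; "width": opening from 0.0 (shut) to 1.0 (fully open); "grip_force": force on a finger pad.
Only numpy, scipy, OpenCV 4.12 (cv2) and the standard library are available. Lean on these libraries where they do the work, as an engineer would, in place of code of your own. Each camera call takes 0.05 s, during which the arm holds its last target. There are 200 camera calls.

## Working session

There is one attempt and no reset: what is moved stays moved. The work goes in short steps, Python scripts to look and compute and a shell command to move; the robot and the scene stay as the last step left them, time stands still between calls to the robot, and variables do not carry over. Pictures are saved under pics/ and viewed, at most 10 in all, crops included, and the job is handed in when it is done.

```bash
mkdir -p pics
cat > h.py <<'E'
import numpy as np, cv2
from workcell import bot
def shot(n,f=None):
    p=bot.read_camera(n)
    if f: cv2.imwrite('pics/'+f,np.ascontiguousarray(p["pixels"][:,:,::-1]))
    return p
def ray(p,uv):
    f=200/np.tan(np.radians(p["vfov"])/2)
    T=np.array(p["world_to_cam"]);R=T[:3,:3];c=-R.T@T[:3,3]
    d=R.T@np.array([(uv[0]-p["cx"])/f,(uv[1]-p["cy"])/f,1]);return c,d
def atz(p,uv,z):
    c,d=ray(p,uv);return c+d*(z-c[2])/d[2]
def proj(p,X):
    f=200/np.tan(np.radians(p["vfov"])/2)
    T=np.array(p["world_to_cam"]);x=T[:3,:3]@np.array(X)+T[:3,3]
    return np.array([p["cx"]+f*x[0]/x[2],p["cy"]+f*x[1]/x[2]])
E
python3 - <<'E'
from h import *
for n in("top","side"):
    p=shot(n,n+'0.png'); print(n,p["vfov"],p["cx"],p["cy"],ray(p,(320,200)), {k for k in p})
    for t in("index_head","lock_grip","index_bar","index_grip","nut_0","cap_1"):
        print(t,[(np.round(r["bbox"]),round(r["score"],2)) for r in bot.regions_of(t,p)[:2]])
s=bot.read_state();print(s)
E
```

```text
top 54.28199195983292 320.0208987949339 199.83582665801717 (array([0.43936008, 0.12472796, 1.18853913]), array([ 0.12509188,  0.00944566, -0.99210029])) {'cy', 'pixels', 'shot', 'cx', 'world_to_cam', 'vfov'}
index_head [(array([245., 196., 334., 263.]), 0.85), (array([305., 210., 319., 228.]), 0.57)]
lock_grip [(array([261., 222., 271., 243.]), 0.73), (array([302., 210., 317., 225.]), 0.49)]
index_bar [(array([259., 224., 270., 242.]), 0.69)]
index_grip [(array([256., 228., 270., 240.]), 0.63)]
nut_0 [(array([255., 226., 272., 239.]), 0.21)]
cap_1 [(array([426., 250., 450., 271.]), 0.73)]
side 43.548045386800325 316.731556403176 195.0442750636467 (array([0.45098504, 1.09345777, 0.85753114]), array([ 0.08871531, -0.76801231, -0.63437155])) {'cy', 'pixels', 'shot', 'cx', 'world_to_cam', 'vfov'}
index_head [(array([297., 200., 385., 293.]), 0.63), (array([321., 199., 342., 223.]), 0.63)]
lock_grip [(array([327., 200., 344., 218.]), 0.75), (array([237., 313., 320., 332.]), 0.46)]
index_bar [(array([337., 240., 355., 263.]), 0.7)]
index_grip [(array([340., 240., 356., 263.]), 0.54)]
nut_0 [(array([317., 237., 328., 249.]), 0.68)]
cap_1 [(array([296., 202., 382., 291.]), 0.5), (array([372., 142., 386., 156.]), 0.49)]
{'time': 0.7, 'q': array([-1.18388541e+00,  2.63841660e-01,  1.60399730e+00, -9.81541794e-06,
        1.27370642e+00, -3.69057125e-02]), 'joint_vel': array([-0.00013303,  0.00089756,  0.00067259, -0.00049499, -0.00100145,
        0.00122097]), 'joint_torque': array([ 1.06840824e-03, -5.14844191e+01, -3.67613590e+01, -4.48789660e-05,
        6.89240678e-04,  3.46219608e-06]), 'tool_pos': array([ 0.27757857, -0.61527917,  0.23132053]), 'tcp_rot': array([ 3.07127134e+00,  6.60752607e-01, -1.58761499e-06]), 'wrist_force': array([-0.502039  ,  0.17878491,  0.16158926]), 'torque': array([0.01200796, 0.00739534, 0.07367887]), 'grip_force': 0.0, 'width': 1.0024899414271717}
```

Run:
```python
import cv2
a=cv2.imread('pics/top0.png')[170:290,220:360];b=cv2.imread('pics/side0.png')[170:320,270:410]
cv2.imwrite('pics/c0.png',cv2.resize(a,None,fx=5,fy=5,interpolation=cv2.INTER_CUBIC));cv2.imwrite('pics/c1.png',cv2.resize(b,None,fx=4,fy=4,interpolation=cv2.INTER_CUBIC))
```

```text
(no output)
```

View pics/c0.png

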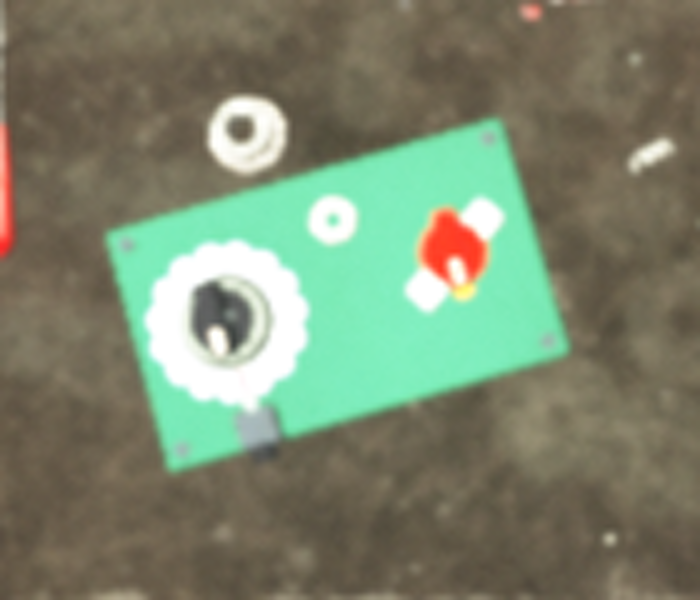

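View pics/c1.png

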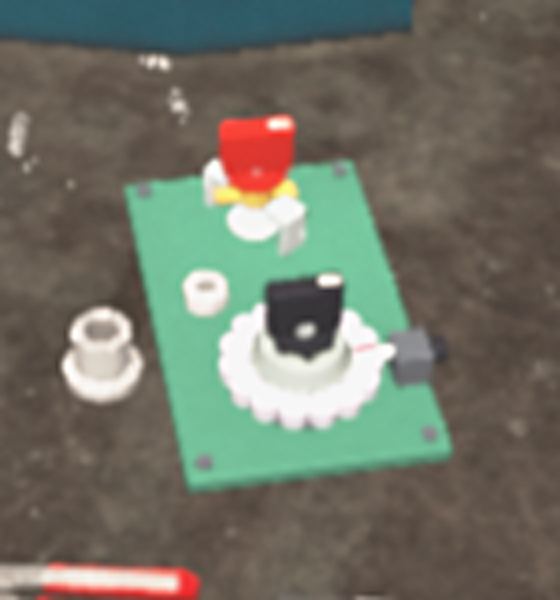

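View pics/top0.png

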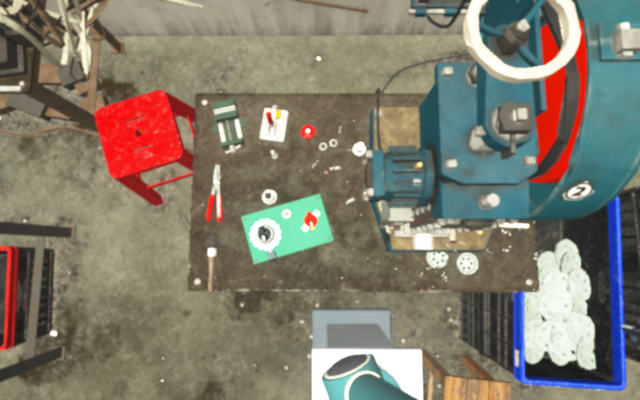

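The top view shows the green bed at pixels (241–334, 194–264), with the black knob near (264, 233) and the red knob near (311, 220). The bush stands behind the bed. The side view agrees. Next I fit the pose from the bed's corners.

```bash
cat >> h.py <<'E'
def Rz(a): c,s=np.cos(a),np.sin(a); return np.array([[c,-s,0],[s,c,0],[0,0,1]])
E
python3 - <<'E'
from h import *
from scipy.optimize import least_squares
pt,ps=shot("top"),shot("side")
# corners (x,y) order: +x+y, +x-y, -x-y, -x+y
P=np.array([[75,125,12],[75,-125,12],[-75,-125,12],[-75,125,12]])/1e3
def corners(p,guess,tag):
    hsv=cv2.cvtColor(np.ascontiguousarray(p["pixels"]),cv2.COLOR_RGB2HSV)
    return guess
ut=np.array([[106,233],[499,118],[569,352],[172,472]])/5+[220,170]-0.4
us=np.array([[190,477],[127,187],[352,160],[452,450]])/4+[270,170]-0.4
def f(x,which=(0,1)):
    r=[]
    for k in which:
        p,u=((pt,ut),(ps,us))[k]
        for X,w in zip(P,u): r+=list(proj(p,[x[0],x[1],0]+Rz(x[2])@X)-w)
    return np.array(r)
for w in((0,),(1,),(0,1)):
    s=least_squares(f,[0.4,0.2,0.3],args=(w,));print(w,s.x,np.abs(s.fun).max())
x=s.x
print(np.round(s.fun.reshape(-1,2),1))
lk=[x[0],x[1],0]+Rz(x[2])@np.array([0,-.075,.082]);ix=[x[0],x[1],0]+Rz(x[2])@np.array([0,.065,.084]);print(lk,ix)
for p,n,c,k in((pt,'t',(220,170),5),(ps,'s',(270,170),4)):
    im=cv2.resize(np.ascontiguousarray(p["pixels"][c[1]:c[1]+120,c[0]:c[0]+140,::-1]),None,fx=k,fy=k,interpolation=cv2.INTER_CUBIC)
    def q(X): return tuple(int(v) for v in ((proj(p,X)-c+.5)*k))
    for o,z,ang in((ix,.093,0),(lk,.091,0),(lk,.091,-.2)):
        o=np.array([o[0],o[1],z]);pts=[q(o+Rz(x[2]+ang)@np.array([a,b,0])) for a,b in((.022,.007),(.022,-.007),(-.022,-.007),(-.022,.007))]
        cv2.polylines(im,[np.array(pts)],True,(255,0,255) if ang==0 else (255,255,0),1)
    cv2.imwrite(f'pics/o{n}.png',im)
a,b=cv2.imread('pics/ot.png'),cv2.imread('pics/os.png')
b=b[:400,:];a=a[100:600-100,:]
h=np.zeros((900,700,3),np.uint8)
cv2.imwrite('pics/o.png',np.hstack([a[:400,100:560],b[:400,200:500]]))
E
```

```text
(0,) [0.50227207 0.23543741 0.29043795] 0.4676041319176534
(1,) [0.50322586 0.23677377 0.28488984] 1.1092079496060023
(0, 1) [0.50289302 0.23606551 0.28700589] 1.0355515659308594
[[-0.4 -0.4]
 [ 0.1 -0.5]
 [ 0.2  0.1]
 [-0.7 -0.1]
 [-0.3  0.9]
 [-0.3 -1. ]
 [ 0.5 -0.4]
 [ 0.9 -0.8]]
[0.52412416 0.16413333 0.082     ] [0.4844927  0.29840674 0.084     ]
```

View pics/o.png

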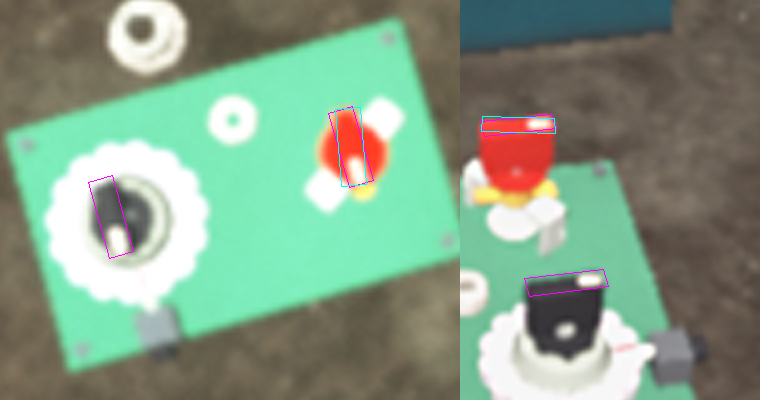

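The overlay fits both knobs. Black is at home, and red sits about 0.1–0.2 rad off the bed axis, which is within its free play. Before moving I need to check for obstacles on the path.

Run:
```python
from h import *
p=shot("top");print(proj(p,[.278,-.615,.231]),proj(p,[0,0,0.0]),proj(p,[.278,-.615,0]))
for uv in((372,110),(372,250),(388,250),(360,310),(312,310),(190,290),(537,290)): print(uv,atz(p,uv,0)[:2],atz(p,uv,.2)[:2])
p=shot("side");print(proj(p,[.278,-.615,.231]),proj(p,[.278,-.615,.4]),proj(p,[0,0,0]),proj(p,[.4,0,.2]),proj(p,[.4,0,.4]))
```

```text
[636.47775509 318.31883306] [367.04124581 403.13359747] [574.24970167 304.56739247]
(372, 110) [ 0.87576158 -0.02790413] [ 0.80232664 -0.00222015]
(372, 250) [ 0.43711914 -0.02106681] [0.43749623 0.00346663]
(388, 250) [ 0.43717382 -0.06927826] [ 0.43754171 -0.0366321 ]
(360, 310) [0.26079796 0.01718442] [0.29084528 0.03528118]
(312, 310) [0.26043976 0.15939961] [0.29054737 0.15356528]
(190, 290) [0.3177695  0.52480623] [0.33823    0.45748354]
(537, 290) [ 0.31990113 -0.50845177] [ 0.34000294 -0.40190421]
[429.68591388  29.75042505] [437.26432591 -22.68690426] [534.3069079  203.98083449] [390.8690861  129.73867453] [399.21277791  53.26414581]
```

View pics/side0.png

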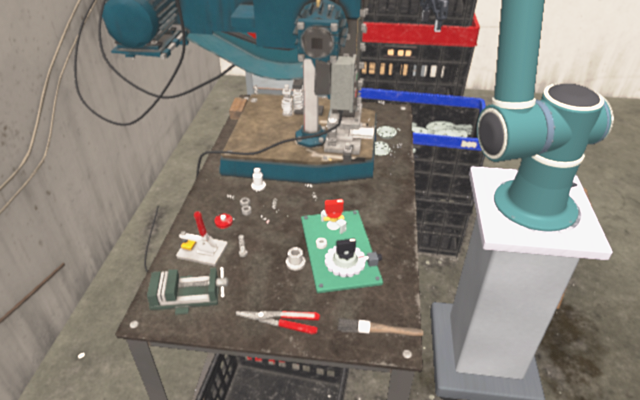

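The press stands at x > 0.43 and y < 0. I'll raise the tool and pass in front of it at x ≈ 0.3.

```bash
python3 -m creep '[[0,0,-0.5,0,1],[0,0,-0.5,0,1],[0,0,-0.5,0,1],[0,0,-0.5,0,1],[0,0,-0.5,0,1],[0.3,-0.56,0,0,1],[0.3,-0.56,0,0,1],[0.3,-0.56,0,0,1],[0.3,-0.56,0,0,1],[0.3,-0.56,0,0,1],[0.3,-0.56,0,0,1],[0.3,-0.56,0,0,1],[0.3,-0.56,0,0,1],[0.3,-0.56,0,0,1],[0.3,-0.56,0,0,1],[0,0,0,0,1]]'; python3 -c "
from h import *;s=bot.read_state();print(s['q'])"
```

```text
time: 2.9
tool_pos: [0.2993, -0.297, 0.3568]
tcp_rot: [3.07, 0.664, 0.001]
wrist_force: [0.6, -0.1, -0.2]
width: 1.001
grip_force: 0.0
[-8.40817199e-01 -2.86147645e-01  1.92245295e+00  2.52909079e-04
  1.50387963e+00  3.03923563e-01]
```

```bash
python3 -m creep '[[0.22,-0.5,0,0,1],[0.22,-0.5,0,0,1],[0.22,-0.5,0,0,1],[0.22,-0.5,0,0,1],[0.22,-0.5,0,0,1],[0.22,-0.5,0,0,1],[0.22,-0.5,0,0,1],[0.22,-0.5,0,0,1],[0.22,-0.5,0,0,1],[0,0,0,0,1]]'; python3 -c "
from h import *;s=bot.read_state();print(s['q'])"
```

```text
time: 4.15
tool_pos: [0.2972, -0.0521, 0.3566]
tcp_rot: [3.07, 0.665, 0.001]
wrist_force: [-0.6, 0.3, 1.3]
width: 0.999
grip_force: 0.0
[-2.55845406e-01 -5.45460770e-01  2.08766297e+00 -2.51533068e-04
  1.59833431e+00  8.88154640e-01]
```

```bash
python3 -m creep '[[0.457,-0.386,0,0,1],[0.457,-0.386,0,0,1],[0.457,-0.386,0,0,1],[0.457,-0.386,0,0,1],[0.457,-0.386,0,0,1],[0.457,-0.386,0,0,1],[0.457,-0.386,0,0,1],[0.457,-0.386,0,0,1],[0.452,0.204,0,0,1],[0.452,0.204,0,0,1],[0.452,0.204,0,0,1],[0.452,0.204,0,0,1],[0.452,0.204,0,0,1],[0,0,0,-1,1],[0,0,0,-1,1],[0,0,0,-1,1],[0,0,0,-1,1],[0,0,0,-1,1]]' && python3 -m creep '[[0,0,0,-1,1],[0,0,0,-1,1],[0,0,0,-1,1],[0,0,0,-1,1],[0,0,0,-1,1],[0,0,0,-1,1],[0,0,0,-1,1],[0,0,0,-1,1],[0,0,0,-1,1],[0,0,0,-1,1],[0,0,0,-1,1],[0,0,0,-1,1],[0,0,0,-1,1],[0,0,0,-1,1],[0,0,0,-1,1],[0,0,0,-1,1],[0,0,0,-1,1],[0,0,0,-1,1],[0,0,0,-1,1],[0,0,0,-1,1]]' && python3 -m creep '[[0,0,0,-1,1],[0,0,0,-1,1],[0,0,0,-1,1],[0,0,0,-0.9,1],[0,0,0,0,1]]';cat >> h.py <<'E'
from scipy.spatial.transform import Rotation as Ro
def go(target):
    "print world->tool shift (units) to target, yaw"
    s=bot.read_state();R=Ro.from_rotvec(s['tcp_rot']).as_matrix()
    print('yaw',np.arctan2(R[1,0],R[0,0]),'pos',s['tool_pos'],'q',np.round(s['q'],2),'shift',np.round(R.T@(np.array(target)-s['tool_pos'])/.05,3), 'tilt',R[2,2],'W',s['wrist_force'],'T',s['torque'],s['width'],s['grip_force'],s['time'])
LK=np.array([.5241,.1641,.063]);IX=np.array([.4845,.2984,.065])
E
python3 -c "
from h import *;go(LK)"
```

```text
time: 6.4
tool_pos: [0.5252, 0.1615, 0.3558]
tcp_rot: [2.81, 1.403, -0.001]
wrist_force: [-0.4, 0.7, 0.1]
width: 0.998
grip_force: 0.0
time: 8.9
tool_pos: [0.5253, 0.1616, 0.3558]
tcp_rot: [0.338, 3.123, -0.002]
wrist_force: [-0.0, -0.3, -0.2]
width: 1.002
grip_force: 0.0
time: 9.52
tool_pos: [0.525, 0.1618, 0.3558]
tcp_rot: [0.267, -3.13, 0.001]
wrist_force: [0.0, 0.1, -0.2]
width: 1.002
grip_force: 0.0
yaw -2.9716655516422934 pos [0.52500876 0.16184988 0.35584754] q [ 0.25 -0.03  1.7  -0.    1.47 -1.49] shift [0.009 0.052 5.857] tilt -0.9999996829510799 W [ 0.00498919  0.07184738 -0.19190689] T [-0.01434492  0.01092992  0.01181092] 1.0020253071875385 0.0 9.525
```

```bash
python3 -m creep '[[0.01,0.05,0.5,0,1],[0,0,0.5,0,1],[0,0,0.5,0,1],[0,0,0.5,0,1],[0,0,0.5,0,1],[0,0,0.5,0,1],[0,0,0.5,0,1],[0,0,0.5,0,1],[0,0,0.5,0,1],[0,0,0.5,0,1],[0,0,0.5,0,1],[0,0,0.3,0,1],[0,0,0,0,1]]'
python3 - <<'E'
from h import *
go(LK)
a=shot("side","a.png");b=shot("top")
cv2.imwrite('pics/s1.png',np.hstack([cv2.resize(np.ascontiguousarray(a["pixels"][150:280,280:380,::-1]),None,fx=4,fy=4,interpolation=cv2.INTER_CUBIC),cv2.resize(np.ascontiguousarray(b["pixels"][165:295,240:340,::-1]),None,fx=4,fy=4,interpolation=cv2.INTER_CUBIC)]))
E
```

```text
time: 11.15
tool_pos: [0.5223, 0.165, 0.0649]
tcp_rot: [0.268, -3.127, 0.001]
wrist_force: [0.1, -0.2, 0.1]
width: 1.003
grip_force: 0.0
yaw -2.9704913485266142 pos [0.52228678 0.16495888 0.06493407] q [ 0.26  0.19  2.03 -0.    0.93 -1.48] shift [-0.033 -0.023  0.039] tilt -0.9999960284229212 W [ 0.08222461 -0.21122723  0.05078197] T [-0.00302244 -0.0462656   0.038701  ] 1.002981607215015 0.0 11.15
```

View pics/s1.png

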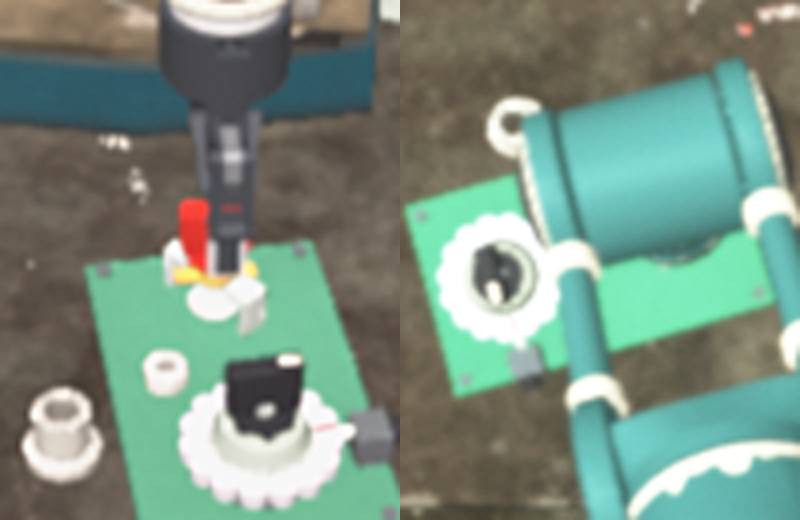

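Run:
```python
from h import *
p=shot("side")
s=bot.read_state();R=Ro.from_rotvec(s['tcp_rot']).as_matrix();t=s['tool_pos']
q=lambda X:np.round((proj(p,X)-[280,150])*4)
for k in(.045,-.045): print([q(t+R@np.array([a,k,z])) for a in(.011,-.011) for z in(-.013,-.04)])
for a in(0.,-.1,-.2):
  print(a,[q(np.array([.5241,.1641,z])+Rz(.287+a)@np.array([b,.007,0])) for b in(.022,-.022) for z in(.091,)])
```

```text
[array([240., 267.]), array([242., 232.]), array([203., 268.]), array([204., 233.])]
[array([228., 172.]), array([229., 137.]), array([193., 173.]), array([193., 138.])]
0.0 [array([183., 214.]), array([255., 207.])]
-0.1 [array([181., 212.]), array([254., 209.])]
-0.2 [array([180., 210.]), array([253., 211.])]
```

```bash
python3 -m creep '[[-0.05,-0.02,0.04,0,0.5],[0,0,0,0,0.3],[0,0,0,0,0.1],[0,0,0,0,0],[0,0,0,0,0],[0,0,0,0,0],[0,0,0,0,0],[0,0,0,0,0]]' 70;python3 -c "
from h import *;go(LK)"
```

```text
time: 12.3
tool_pos: [0.5257, 0.1647, 0.0644]
tcp_rot: [0.271, -3.13, 0.001]
wrist_force: [-0.9, -5.2, 4.2]
width: 0.151
grip_force: 69.4
yaw -2.9691267248748234 pos [0.52565155 0.16466273 0.06435339] q [ 0.26  0.19  2.02 -0.    0.92 -1.48] shift [ 0.032 -0.006  0.027] tilt -0.9999996373475479 W [-0.90264152 -5.21063431  4.15145947] T [-0.93288675  0.2459925   0.10405715] 0.15114848483535867 69.39673662185669 12.3
```

```bash
python3 -m creep '[[0,0,0.05,0,0],[0,0,0.05,0,0],[0,0,0.05,0,0],[0,0,0.04,0,0],[0,0,0,0,0],[0,0,0,0,0]]' 90;python3 -c "
from h import *;go(LK)"
```

```text
time: 13.05
tool_pos: [0.5258, 0.1647, 0.0558]
tcp_rot: [0.27, -3.13, 0.001]
wrist_force: [-4.0, -5.6, 10.5]
width: 0.144
grip_force: 93.1
yaw -2.9692175340766935 pos [0.52575287 0.16468848 0.05577215] q [ 0.26  0.21  2.03 -0.    0.91 -1.48] shift [ 0.035 -0.006 -0.145] tilt -0.9999996580683378 W [-3.96268057 -5.64943436 10.4838701 ] T [-1.09092887  0.68903622  0.00499468] 0.14374248312081658 93.14617037773132 13.05
```

```bash
python3 -m creep '[[0,0,0,0.8,0],[0,0,0,0.8,0],[0,0,0,0.8,0],[0,0,0,0.8,0],[0,0,0,0.8,0],[0,0,0,0.8,0],[0,0,0,0.8,0],[0,0,0,0.8,0],[0,0,0,0.8,0],[0,0,0,0.8,0],[0,0,0,0.8,0],[0,0,0,0.8,0],[0,0,0,0.8,0],[0,0,0,0.4,0],[0,0,0,0,0]]' 90;python3 -c "
from h import *;go(LK)"
```

```text
time: 14.92
tool_pos: [0.5256, 0.1641, 0.0557]
tcp_rot: [1.377, 2.823, -0.003]
wrist_force: [-3.9, -8.0, 12.3]
width: 0.149
grip_force: 93.1
yaw 2.233859609397449 pos [0.52561911 0.164053   0.05574769] q [ 0.26  0.21  2.03 -0.    0.91 -0.4 ] shift [ 0.019 -0.024 -0.145] tilt -0.999998091184107 W [-3.8525162  -7.99206064 12.30382858] T [-1.47522976  0.71357538 -0.02576095] 0.14868261817653766 93.12387943267822 14.925
```

```bash
python3 -m creep '[[0,0,0,0.3,0],[0,0,0,0,0],[0,0,-0.03,0,0],[0,0,-0.02,0,0],[0,0,0,0,0.3],[0,0,0,0,0.5],[0,0,0,0,0.5],[0,0,-0.2,0,0.5],[0,0,-0.4,0,0.5],[0,0,-0.5,0,0.7],[0,0,-0.5,0,1],[0,0,-0.4,0,1],[0,0,0,0,1]]' 90;python3 -c "
from h import *;go(IX)
a=shot('side')
s=bot.read_state()
cv2.imwrite('pics/s2.png',cv2.resize(np.ascontiguousarray(a['pixels'][160:290,280:380,::-1]),None,fx=4,fy=4,interpolation=cv2.INTER_CUBIC))
q=lambda X:np.round((proj(a,X)-[280,160])*4)
for d in(0,.006): print([q(np.array([.5241,.1641,.091-d])+Rz(.287-1.2)@np.array([b,e,0])) for b in(.022,-.022) for e in(.007,-.007)])
"
```

```text
time: 16.55
tool_pos: [0.5275, 0.1657, 0.16]
tcp_rot: [1.418, 2.799, 0.006]
wrist_force: [0.1, -0.8, -1.0]
width: 0.995
grip_force: 0.0
yaw 2.2037705457548378 pos [0.52751825 0.16573406 0.15996132] q [ 0.26  0.09  1.95  0.    1.1  -0.37] shift [2.652 0.867 1.899] tilt -0.9999864400308984 W [ 0.12323386 -0.79095477 -0.98418893] T [ 0.00108005 -0.09100298 -0.03323044] 0.9953621324765494 0.0 16.55
[array([187., 147.]), array([207., 140.]), array([226., 187.]), array([246., 180.])]
[array([187., 155.]), array([207., 147.]), array([226., 195.]), array([246., 187.])]
```

View pics/s2.png

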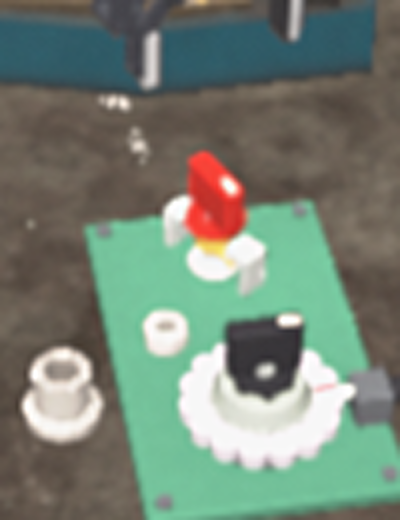

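Red is locked: its bar top appears at turn ≈ 1.2 and lowered by at least 6 mm. On to the black knob.

```bash
python3 -m creep '[[0.379,0.124,0,0,1],[0.379,0.124,0,0,1],[0.379,0.124,0,0,1],[0.379,0.124,0,0,1],[0.379,0.124,0,0,1],[0.379,0.124,0,0,1],[0.379,0.124,0,0,1],[0,0,0,-1,1],[0,0,0,-1,1],[0,0,0,-1,1],[0,0,0,-1,1],[0,0,0,-1,1],[0,0,0,-1,1],[0,0,0,-1,1],[0,0,0,-1,1],[0,0,0,-1,1],[0,0,0,-1,1],[0,0,0,-1,1],[0,0,0,-1,1],[0,0,0,-0.2,1]]' && python3 -m creep '[[0,0,0,0,1],[0,0,0,0,1]]'; python3 -c "
from h import *;go(IX)"
```

```text
time: 19.1
tool_pos: [0.4821, 0.2983, 0.1573]
tcp_rot: [0.442, -3.11, -0.0]
wrist_force: [0.4, -0.3, 0.7]
width: 0.998
grip_force: 0.0
time: 19.35
tool_pos: [0.4822, 0.2979, 0.1573]
tcp_rot: [0.44, -3.111, 0.0]
wrist_force: [-0.5, -0.3, 0.0]
width: 1.002
grip_force: 0.0
yaw -2.8602838452472117 pos [0.48216359 0.2979065  0.15727084] q [ 0.51  0.12  1.92 -0.    1.11 -1.34] shift [-0.048 -0.003  1.845] tilt -0.9999999994504218 W [-0.49487527 -0.26690143  0.02070279] T [-0.02488049 -0.00386886  0.00651196] 1.0020694390741178 0.0 19.35
```

```bash
python3 -m creep '[[-0.05,0,0.4,-0.05,1],[0,0,0.4,0,1],[0,0,0.4,0,1],[0,0,0.4,0,1],[0,0,0.24,0,1],[0,0,0,0,0.5],[0,0,0,0,0.3],[0,0,0,0,0.1],[0,0,0,0,0],[0,0,0,0,0],[0,0,0,0,0],[0,0,0,0,0],[0,0,0,0,0]]' 70; python3 -c "
from h import *;go(IX)"
```

```text
time: 20.98
tool_pos: [0.4853, 0.2985, 0.0664]
tcp_rot: [-0.45, 3.108, 0.0]
wrist_force: [-0.7, -2.4, 5.9]
width: 0.15
grip_force: 71.1
yaw -2.854208117521932 pos [0.48531139 0.29847806 0.06636361] q [ 0.51  0.22  1.98 -0.    0.93 -1.35] shift [0.016 0.003 0.027] tilt -0.999998978477436 W [-0.68806163 -2.3793948   5.92913498] T [-0.36893928  0.06283808  0.03704986] 0.15006716839333628 71.08802251517773 20.975
```

```bash
python3 -m creep '[[0,0,0,0,0],[0,0,0,0.5,0],[0,0,0,0.5,0],[0,0,0,0.5,0],[0,0,0,0.5,0],[0,0,0,0.5,0],[0,0,0,0.5,0],[0,0,0,0.5,0],[0,0,0,0.5,0],[0,0,0,0.5,0],[0,0,0,0.5,0],[0,0,0,0.5,0],[0,0,0,0.5,0],[0,0,0,0.5,0],[0,0,0,0.5,0],[0,0,0,0.5,0],[0,0,0,0.5,0],[0,0,0,0.4,0],[0,0,0,0,0]]' 100; python3 -c "
from h import *;go(IX)"
```

```text
time: 23.35
tool_pos: [0.4853, 0.2982, 0.0665]
tcp_rot: [0.857, 3.021, 0.0]
wrist_force: [-0.4, -4.3, 6.9]
width: 0.142
grip_force: 100.0
yaw 2.588742209709703 pos [0.48533003 0.29821638 0.06645354] q [ 0.51  0.22  1.98 -0.    0.93 -0.51] shift [ 0.016 -0.006  0.029] tilt -0.999999057118913 W [-0.38371375 -4.34935543  6.85070581] T [-0.57327773  0.04287452 -0.00332105] 0.14244650726800048 99.98436223715544 23.35
```

```bash
python3 -m creep '[[0,0,0,0.5,0],[0,0,0,0.5,0],[0,0,0,0.5,0],[0,0,0,0.5,0],[0,0,0,0.5,0],[0,0,0,0.5,0],[0,0,0,0.4,0],[0,0,0,0.4,0],[0,0,0,0.38,0],[0,0,0,0,0],[0,0,0,0,0],[0,0,0,0,0]]' 100; python3 -c "
from h import *;go(IX)
a=shot('side')
cv2.imwrite('pics/s3.png',cv2.resize(np.ascontiguousarray(a['pixels'][160:290,280:400,::-1]),None,fx=4,fy=4,interpolation=cv2.INTER_CUBIC))
"
```

```text
time: 24.85
tool_pos: [0.4853, 0.2981, 0.0665]
tcp_rot: [1.465, 2.778, 0.0]
wrist_force: [-1.0, -3.6, 6.9]
width: 0.142
grip_force: 100.0
yaw 2.1708974027737575 pos [0.48528553 0.29811995 0.06645427] q [ 0.51  0.22  1.98 -0.    0.94 -0.09] shift [ 0.014 -0.01   0.029] tilt -0.9999992170959885 W [-0.97158322 -3.59604113  6.86515514] T [-0.62013795  0.09947784  0.02512089] 0.14175148003128452 100.03514556214213 24.85
```

View pics/s3.png

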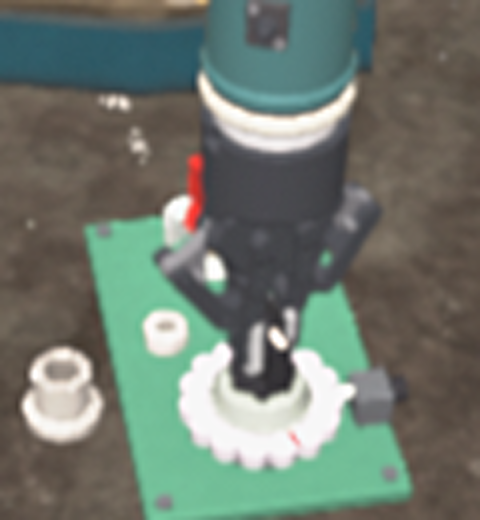

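The gripper still holds the black knob. The tool yaw gives a turn of 1.258 rad, there is almost no torque about the upright axis, and the plate's red mark has moved clockwise to (293, 438) in the crop. Red still looks down and locked.

```bash
python3 -c "
from h import *;print(bot.finish_job())"
```

```text
the job is handed in; nothing more can be done
None
```

The job is handed in, though no verdict came back: the red knob is pressed down and turned about 1.2 rad under its hooks, and the gripper holds the black knob with 100 N at the third stop (1.258 rad measured against 1.257).

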